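# Find the beech spacer that fits the lathe bracket

### The job

A steel U-bracket from the lathe attachment is bolted to the bench and needs a spacer in its gap. Of the three upright beech blocks, pick the one that fits the gap snugly and slide it down between the cheeks until it sits on the bracket's floor, upright and about centred along the cheeks, then let go. Leave the other two blocks standing on the bench.

Things in the scene. Friction and masses are not known exactly. Their poses are not given: they have to be found in the camera images.
- bracket: Steel U-bracket fixed to the bench. Base plate 120 (own x) by 110 (own y) by 6 mm; on it two upright cheeks, 70 mm long along own x, 5 mm thick, with a 32 mm gap between them across own y, open at the top and both ends. Above 33 mm over the bench the cheeks flare out to a guiding mouth 56 mm wide at 51 mm, the bracket's top. Origin: centre of the plate's underside, z up.
- gap_floor (a point): The centre of the gap's floor, on top of the base plate, 6 mm above the bracket's origin; axes as the bracket's: x along the gap, y across it, z up. A fully seated block has its underside here and its top is 45 mm above the bracket's.
- spacer_thin: The thinnest of three plain, bare beech spacer blocks that differ only in thickness, standing upright on the bench: 50 mm long (own x), 20 mm thick (own y), 90 mm tall (own z, up), about 63 g. The origin is the centre of its underside.
- spacer_middle: The middle one of three plain, bare beech spacer blocks that differ only in thickness, standing upright on the bench: 50 mm long (own x), 28 mm thick (own y), 90 mm tall (own z, up), about 88 g. The origin is the centre of its underside.
- spacer_thick: The thickest of three plain, bare beech spacer blocks that differ only in thickness, standing upright on the bench: 50 mm long (own x), 36 mm thick (own y), 90 mm tall (own z, up), about 113 g. The origin is the centre of its underside.
Things that resemble listed ones, but are neither listed nor needed, are in the scene too. Leave any turquoise or white look-alike of the spacer_thin alone.

How it is judged:
At the end, for the whole second after the job is handed in: The 28 mm spacer stands in the gap, let go and at rest: underside within 6 mm of its floor, within 15 mm of centre along and 6 mm across it, upright to 9 and aligned to 10 degrees. The other two stand on the bench, upright to 9 degrees, over 50 mm from the gap's centre (z of spacer_middle in the frame of gap_floor below 0.006 m and x of spacer_middle in the frame of gap_floor between -0.015 and 0.015 m and y of spacer_middle in the frame of gap_floor between -0.006 and 0.006 m and angle between each of spacer_middle, spacer_thin, spacer_thick's own z axis and vertical below 0.15 rad and angle between the x axis of spacer_middle and the x axis of bracket, either way round below 0.175 rad and linear speed of spacer_middle below 0.02 m/s and height (world z) of each of spacer_thin, spacer_thick below 0.005 m and horizontal distance between each of spacer_thin, spacer_thick and gap_floor above 0.05 m); the robot touches nothing.
It also fails if it takes over 35 s, if anything falls off the work surface, if the arm or the gripper's body presses on something with over 40 N, if the wrist force passes 120 N, or if a joint passes its speed limit or range.

### The arm

A 6-joint arm with a two-finger parallel gripper is mounted at the origin on the work surface. World frame = base frame: x ahead of the robot, y to its left, z up, the work surface at z = 0. Lengths are in m, angles in rad, forces in N, time in s.
With the tool pointing down it reaches from about 0.25 to 0.725 m from the base axis. Payload 4 kg.
Tool frame: the origin (TCP) lies at the very end of the fingers, on their centre line; the grasp point (between the pads) lies 19 mm behind it; x points along the fingers, z is the direction in which the jaws open and shut, and the axes are right-handed (so a half turn about x gives the same grasp; the last joint's range is limited). The gripper opens to 85 mm and grips with 20 to 120 N. Pads are 22 mm wide; open, the fingers measure 114 mm over their backs; the gripper's body (76 mm by 85 mm) begins 54 mm behind the grasp point. The pads swing forward as they close: fully open they stand 13 mm farther back than shut.
Start: joints at [-1.183, 0.241, 0.005, 1.335, 0, 1.571], TCP at [0.189, -0.463, 0.231] pointing down, gripper open.
Joint ranges: [-2.72, 2.72], [-1.05, 1.87], [-1.09, 1.28], [-1.99, 2.15], [-1.42, 1.44], [-3.14, 3.14]. Speed limits (rad/s): [2.79, 2.79, 3.14, 3.14, 3.14, 3.14].

### API

Orientations are given as a 3x3 rotation matrix whose columns are the frame's x, y, z axes.
In Python, from workcell import status, imaging, job gives the robot as it stands. The module is installed in compiled form; this text tells all that it offers.
- The arm moves only by the tool play_rows, never from a script. Its argument "motion" is a list of rows, each an object with "jaw": the opening, from -1 (shut) to 1 (fully open), so that 0 is half open; "xyz": the shift along the world's x, y, z in mm, a list of three; "angular": the turn, a rotation vector about the world's x, y, z in rad, a list of three. A call has exactly 8 rows; each row shifts and turns the commanded pose from where the row before left it; what a row does not reach is not made up. A row lasts 1/8 s, in which the tool goes at most 62.5 mm and 10.7 degrees, less where a joint would pass 70% of its speed; a pose out of reach is approached as far as the arm can. A call with a gripper value outside its range is refused whole. The fingers move at their own pace and stop on an object; "grip_force" is the grip in N (left out, the last holds). Time passes only in rows, so rows that do not move let the fingers close, or fill a call up. It gives the time, the measured TCP pose, the force and the opening at its end, in the units of the state.
- status.get_state(): the state, without advancing time (a new reading comes with each control period).
- imaging.snapshot(name): name is "scene" or "top" or "wrist"; returns (picture, depth): 384x512x3 uint8, blue, green, red; 384x512 float32, m along the optical axis (not along the pixel's ray), 0 where there is no reading.
- imaging.camera_params(name): a dict with "mtx" (3x3 intrinsics, pixels), "world_to_cam" (4x4, takes a point from world to camera coordinates). Camera axes: x right, y up, looking along -z (the intrinsics and any distortion apply to the point x, -y, -z); pixel columns grow to the right and rows downward; lengths in m; the calibration is good to about 2 mm. A picture is of the moment at which its call begins: read the wrist's pose just before it. camera_params takes no time and is no camera call; for the wrist camera it gives the pose at the moment of the call.
- job.finish_job(): hands the job in, once; it reports no verdict.
The state is a dict: "time": time; "joint_positions": joint angles; "dq": joint speeds; "joint_efforts": joint torques, N m; "ee_pos": TCP position; "tool_rot": TCP orientation; "contact_force": force on the tool from outside, world axes, zero at the start; "wrist_torque": the same for the moment, N m; "width": finger opening in m.
Only numpy, scipy, OpenCV 4.12 (cv2) and the standard library are available. Lean on these libraries where they do the work, as an engineer would, in place of code of your own. Each camera call takes 0.05 s, during which the arm holds its last target. There are 200 camera calls.

## Working session

There is one attempt and no reset: what is moved stays moved. The work goes in short steps, Python scripts to look and compute and a tool call to move; the robot and the scene stay as the last step left them, time stands still between calls to the robot, and variables do not carry over. Pictures are saved under pics/ and viewed, about 8 in all and at most 12, crops included, and the job is handed in when it is done.

Besides the shell and the picture viewer there is one more tool, called after "Call:" as name(argument=value, ...) on one line, values as JSON. play_rows: Moves the arm, as the interface text tells. Its arguments: {"type":"object","properties":{"motion":{"type":"array"},"grip_force":{"type":"number"}},"required":["motion"]}

```bash
mkdir -p pics
cat > h.py <<'E'
import numpy as np, cv2
from workcell import status, imaging, job
def cloud(name):
    P=imaging.camera_params(name); im,d=imaging.snapshot(name)
    K=np.array(P['mtx']); T=np.linalg.inv(np.array(P['world_to_cam']))
    v,u=np.mgrid[:384,:512]
    c=np.stack([(u-K[0,2])/K[0,0]*d,-(v-K[1,2])/K[1,1]*d,-d],-1)
    W=c@T[:3,:3].T+T[:3,3]; W[d==0]=np.nan
    return im,d,W,P
E
python3 - <<'E'
from h import *
ims=[]
for n in ("top","scene"):
    im,d,W,P=cloud(n); np.savez(n+".npz",im=im,d=d,W=W); ims.append(im)
    print(n,[k for k in P],np.round(np.linalg.inv(P['world_to_cam']),3).tolist(),np.round(P['mtx'],1).tolist(), (d==0).mean())
    cv2.imwrite(f"pics/{n}1.png",im)
print(status.get_state())
E
```

```text
top ['mtx', 'world_to_cam'] [[0.008, 0.986, -0.166, 0.453], [-1.0, 0.007, -0.009, 0.001], [-0.008, 0.166, 0.986, 0.988], [0.0, 0.0, 0.0, 1.0]] [[397.6, 0.0, 252.1], [0.0, 397.6, 193.3], [0.0, 0.0, 1.0]] 0.004079182942708333
scene ['mtx', 'world_to_cam'] [[-0.125, -0.752, 0.647, 1.163], [0.992, -0.095, 0.08, 0.089], [0.002, 0.652, 0.758, 0.702], [0.0, 0.0, 0.0, 1.0]] [[410.7, 0.0, 247.6], [0.0, 410.7, 196.5], [0.0, 0.0, 1.0]] 0.0041656494140625
{'time': 0.1, 'joint_positions': array([-1.18300444e+00,  2.41324910e-01,  3.84462576e-03,  1.33517431e+00,
        9.56148850e-06,  1.57082338e+00]), 'dq': array([ 0.0007198 , -0.00071421,  0.00472989, -0.00281789,  0.0012516 ,
       -0.00071674]), 'joint_efforts': array([ 6.73195227e-04, -3.73137510e+01,  2.53010291e+01,  1.08764763e-02,
        1.50819155e-04,  3.46942571e-06]), 'ee_pos': array([ 0.18886268, -0.46235159,  0.23050285]), 'tool_rot': array([[-6.93844421e-04,  9.25756541e-01,  3.78119487e-01],
       [ 1.72390243e-03,  3.78120123e-01, -9.25754936e-01],
       [-9.99998273e-01,  9.51120447e-06, -1.85827049e-03]]), 'contact_force': array([ 0.10613002, -0.01567723,  0.0454417 ]), 'wrist_torque': array([-0.00730005, -0.0419645 ,  0.00863218]), 'width': 0.08571855892007159}
```

View pics/top1.png

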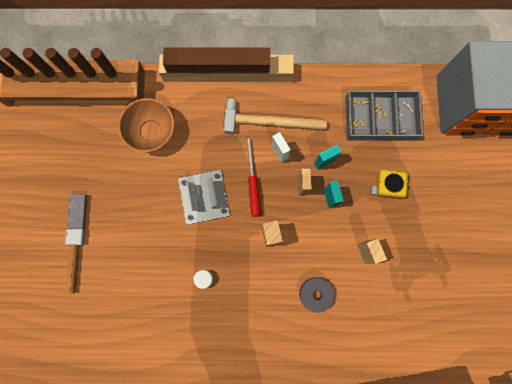

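View pics/scene1.png

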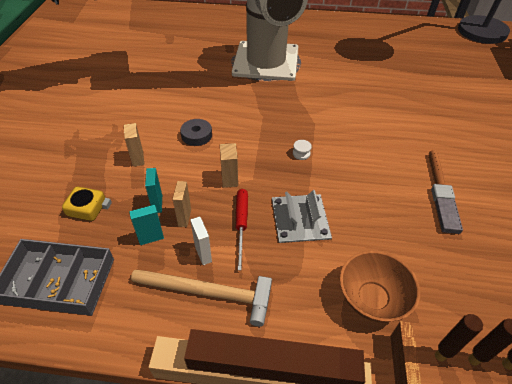

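The top view shows beech blocks at about (306,181), (272,233) and (376,251), with the bracket at (205,197). Turquoise and white look-alikes stand around (281,147), (328,157) and (333,194). Next I measure each top face from both views.

```bash
cat > meas.py <<'E'
from h import *
ctr={}
for n in ("top","scene"):
    z=np.load(n+".npz"); W=z['W']; im=z['im']
    m=((W[...,2]>0.080)&(W[...,2]<0.105)&(W[...,0]>.25)&(W[...,0]<.72)&(abs(W[...,1])<.4)).astype(np.uint8)
    k,L,S,C=cv2.connectedComponentsWithStats(m,connectivity=4)
    for i in range(1,k):
        if S[i,4]<40: continue
        p=W[L==i]; zt=np.median(p[:,2]); q=p[abs(p[:,2]-zt)<.006]
        r=cv2.minAreaRect((q[:,:2]*1000).astype(np.float32))
        print(n,C[i].round(),S[i,4],"z",zt.round(4),"ctr",np.round(r[0],1),"size",np.round(r[1],1),"ang",round(r[2],1),"bgr",np.median(im[L==i],0))
    # bracket: rims and plate
    b=(abs(W[...,0]-.455)<.09)&(abs(W[...,1]-.11)<.09)
    for lo,hi in ((.003,.012),(.040,.056)):
        q=W[b&(W[...,2]>lo)&(W[...,2]<hi)]
        r=cv2.minAreaRect((q[:,:2]*1000).astype(np.float32))
        print(n,"bracket",lo,len(q),np.median(q[:,2]).round(4),np.round(r[0],1),np.round(r[1],1),round(r[2],1))
    print(np.nanmedian(W[b&(abs(W[...,2])<.02)][:,2]))
E
python3 meas.py
python3 - <<'E'
import cv2,numpy as np
a=cv2.imread('pics/top1.png')[120:290,160:400]
cv2.imwrite('pics/c1.png',cv2.resize(a,None,fx=3,fy=3,interpolation=cv2.INTER_CUBIC))
E
```

```text
top [284. 149.] 82 z 0.0895 ctr [713.9 -64.3] size [24.4 19.7] ang 30.0 bgr [231. 242. 238.]
top [330. 153.] 191 z 0.0894 ctr [ 701.1 -171.8] size [19.6 49.2] ang 27.1 bgr [167. 183.  35.]
top [306. 179.] 194 z 0.0897 ctr [ 639.8 -115.3] size [49.9 20.2] ang 3.0 bgr [112. 174. 223.]
top [336. 192.] 204 z 0.0895 ctr [ 610.  -183.8] size [49.3 20.5] ang 13.3 bgr [149. 162.  33.]
top [272. 232.] 354 z 0.0899 ctr [515.5 -37. ] size [49.8 35.8] ang 13.0 bgr [113. 175. 224.]
top [376. 251.] 306 z 0.0899 ctr [ 476.3 -269.4] size [49.8 28.6] ang 19.4 bgr [122.  188.5 233. ]
top bracket 0.003 250 0.0036 [455.4 109.5] [179.4 177.6] 89.5
top bracket 0.04 0 nan [0. 0.] [0. 0.] 0.0
-4.781325860792052e-06
scene [130. 132.] 225 z 0.0899 ctr [ 477.9 -265.9] size [54.2 27.1] ang 19.0 bgr [114. 175. 227.]
scene [228. 153.] 311 z 0.0902 ctr [517.9 -33.7] size [52.  35.8] ang 12.6 bgr [103. 159. 209.]
scene [150. 178.] 216 z 0.0899 ctr [ 611.7 -180.5] size [51.8 19.9] ang 14.0 bgr [137. 147.  33.]
scene [179. 192.] 242 z 0.0899 ctr [ 641.2 -112.3] size [52.5 19.8] ang 2.1 bgr [103. 159. 210.]
scene [143. 213.] 283 z 0.0897 ctr [ 703.3 -168.8] size [21.6 49.7] ang 26.9 bgr [162. 172.  41.]
scene [197. 221.] 79 z 0.0902 ctr [715.  -62.1] size [20.3 20.2] ang 26.3 bgr [232. 241. 239.]
scene bracket 0.003 181 0.0044 [454.6 108.8] [179.  176.7] 0.0
scene bracket 0.04 0 nan [0. 0.] [0. 0.] 0.0
0.0005890462375947036
  return _methods._mean(a, axis=axis, dtype=dtype,
  ret = ret.dtype.type(ret / rcount)
```

View pics/c1.png

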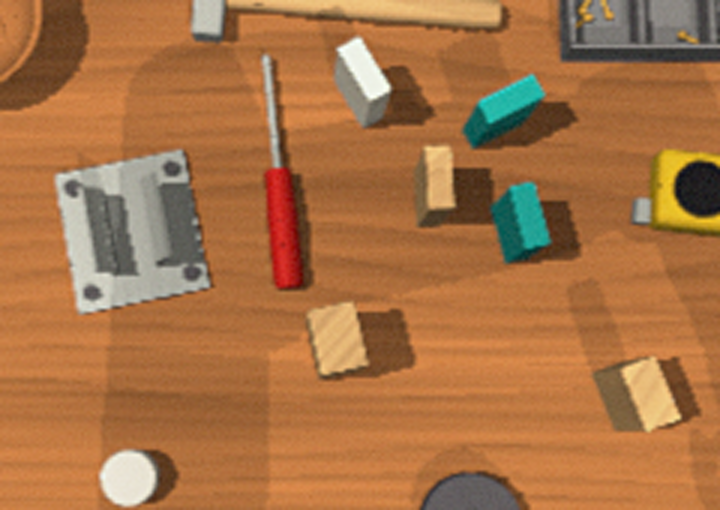

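The middle block is at (477,-268) mm, its long axis 19° from +x, 90 mm high. My window missed the bracket, so I'll locate that properly.

Run:
```python
from h import *
T=np.load("top.npz"); print(T['W'][197,205])
c=T['W'][197,205]
for n in ("top","scene"):
    z=np.load(n+".npz"); W=z['W']; im=z['im'].astype(int)
    b=np.hypot(W[...,0]-c[0],W[...,1]-c[1])<.095
    sat=im.max(2)-im.min(2)
    for lo,hi in ((.002,.012),(.046,.056)):
        m=(b&(W[...,2]>lo)&(W[...,2]<hi)&(sat<45)).astype(np.uint8)
        if lo<.01:
            k,L,S,C=cv2.connectedComponentsWithStats(m); m=L==1+np.argmax(S[1:,4])
        q=W[m>0]
        r=cv2.minAreaRect((q[:,:2]*1000).astype(np.float32))
        print(n,lo,len(q),np.median(q[:,2]).round(4),np.round(r[0],1),np.round(r[1],1),round(r[2],1))
        if lo>.01: print(np.round(q*1000)[::4].tolist())
# distance field: things over the path from block to bracket
```

```text
[0.60867743 0.12834933 0.00422388]
top 0.002 1600 0.006 [609.7 131.8] [120.5 110.6] 11.7
top 0.046 174 0.0488 [609.4 131.6] [69.7 64. ] 12.0
[[647.0, 111.0, 52.0], [645.0, 109.0, 50.0], [643.0, 106.0, 52.0], [637.0, 166.0, 53.0], [638.0, 106.0, 52.0], [635.0, 109.0, 53.0], [633.0, 165.0, 48.0], [633.0, 107.0, 49.0], [631.0, 162.0, 48.0], [628.0, 167.0, 48.0], [629.0, 109.0, 48.0], [626.0, 164.0, 50.0], [623.0, 167.0, 48.0], [623.0, 106.0, 51.0], [621.0, 159.0, 48.0], [618.0, 163.0, 52.0], [618.0, 104.0, 51.0], [617.0, 104.0, 46.0], [614.0, 159.0, 48.0], [612.0, 164.0, 46.0], [611.0, 101.0, 49.0], [609.0, 156.0, 49.0], [609.0, 99.0, 48.0], [606.0, 157.0, 47.0], [604.0, 158.0, 50.0], [602.0, 161.0, 47.0], [602.0, 99.0, 48.0], [599.0, 103.0, 48.0], [597.0, 158.0, 49.0], [597.0, 99.0, 47.0], [594.0, 156.0, 47.0], [594.0, 96.0, 50.0], [592.0, 101.0, 49.0], [589.0, 156.0, 48.0], [590.0, 96.0, 47.0], [587.0, 98.0, 51.0], [585.0, 101.0, 49.0], [582.0, 155.0, 52.0], [582.0, 96.0, 51.0], [580.0, 153.0, 48.0], [577.0, 153.0, 51.0], [575.0, 153.0, 48.0], [573.0, 150.0, 49.0], [570.0, 150.0, 51.0
[... 554 characters left out ...]
2.0, 163.0, 51.0], [611.0, 107.0, 50.0], [604.0, 165.0, 50.0], [612.0, 110.0, 48.0], [608.0, 165.0, 52.0], [614.0, 110.0, 47.0], [608.0, 165.0, 49.0], [616.0, 110.0, 47.0], [613.0, 165.0, 51.0], [621.0, 110.0, 49.0], [613.0, 165.0, 49.0], [624.0, 110.0, 51.0], [618.0, 165.0, 51.0], [628.0, 110.0, 52.0], [620.0, 165.0, 51.0], [630.0, 110.0, 50.0], [622.0, 167.0, 50.0], [634.0, 111.0, 53.0], [627.0, 167.0, 53.0], [634.0, 113.0, 50.0], [626.0, 169.0, 48.0], [634.0, 115.0, 47.0], [631.0, 167.0, 51.0], [641.0, 113.0, 52.0], [630.0, 172.0, 48.0], [639.0, 115.0, 47.0], [633.0, 172.0, 48.0], [635.0, 166.0, 46.0], [646.0, 110.0, 48.0], [638.0, 166.0, 47.0], [648.0, 112.0, 48.0], [650.0, 112.0, 46.0]]
```

Call:
play_rows(motion=[{"jaw": 1,"xyz": [16,11,0],"angular": [0,0,0.17]},{"jaw": 1,"xyz": [16,11,0],"angular": [0,0,0.17]},{"jaw": 1,"xyz": [16,11,0],"angular": [0,0,0.17]},{"jaw": 1,"xyz": [16,11,0],"angular": [0,0,0.17]},{"jaw": 1,"xyz": [16,11,0],"angular": [0,0,0.17]},{"jaw": 1,"xyz": [16,11,0],"angular": [0,0,0.17]},{"jaw": 1,"xyz": [16,11,0],"angular": [0,0,0.17]},{"jaw": 1,"xyz": [16,11,0],"angular": [0,0,0.17]}], grip_force=40)

```text
time: 1.1
ee_pos: [0.3173, -0.3742, 0.2308]
tool_rot: [[-0.001, -0.182, 0.983], [0.001, 0.983, 0.182], [-1.0, 0.001, -0.001]]
contact_force: [0.3, -0.6, 0.6]
width: 0.0853
```

Run:
```python
from h import *
s=status.get_state();print(s['time'],s['joint_positions'].round(3),s['ee_pos'],s['tool_rot'].round(3).tolist())
```

```text
1.1 [-0.867  0.223 -0.019  1.33  -0.     0.521] [ 0.31734217 -0.37419027  0.23079646] [[-0.001, -0.182, 0.983], [0.001, 0.983, 0.182], [-1.0, 0.001, -0.001]]
```

j6 decreases as predicted, which leaves room at the bracket. Continuing.

Call:
play_rows(motion=[{"jaw": 1,"xyz": [20,13,0],"angular": [0,0,0.17]},{"jaw": 1,"xyz": [20,13,0],"angular": [0,0,0.17]},{"jaw": 1,"xyz": [20,13,0],"angular": [0,0,0.17]},{"jaw": 1,"xyz": [20,13,0],"angular": [0,0,0.17]},{"jaw": 1,"xyz": [20,13,0],"angular": [0,0,0.17]},{"jaw": 1,"xyz": [20,13,0],"angular": [0,0,0.17]},{"jaw": 1,"xyz": [20,13,0],"angular": [0,0,0.17]},{"jaw": 1,"xyz": [20,13,0],"angular": [0,0,0.17]}])

```text
time: 2.1
ee_pos: [0.4774, -0.2702, 0.2307]
tool_rot: [[-0.001, -1.0, 0.028], [0.001, 0.028, 1.0], [-1.0, 0.001, 0.001]]
contact_force: [-0.3, -0.7, 0.1]
width: 0.0855
```

Call:
play_rows(motion=[{"jaw": 1,"xyz": [0,2,0],"angular": [0,0,0.17]},{"jaw": 1,"xyz": [0,0,0],"angular": [0,0,0.17]},{"jaw": 1,"xyz": [0,0,0],"angular": [0,0,0.023]},{"jaw": 1,"xyz": [0,0,0],"angular": [0,0,0]},{"jaw": 1,"xyz": [0,0,-10],"angular": [0,0,0]},{"jaw": 1,"xyz": [0,0,-10],"angular": [0,0,0]},{"jaw": 1,"xyz": [0,0,0],"angular": [0,0,0]},{"jaw": 1,"xyz": [0,0,0],"angular": [0,0,0]}])

```text
time: 3.1
ee_pos: [0.477, -0.2689, 0.2112]
tool_rot: [[-0.0, -0.946, -0.323], [0.0, -0.323, 0.946], [-1.0, 0.0, 0.0]]
contact_force: [0.2, -0.3, -0.5]
width: 0.0852
```

```bash
cat > wr.py <<'E'
from h import *
import sys
s=status.get_state();im,d,W,P=cloud("wrist");np.savez("wrist.npz",im=im,d=d,W=W)
R=s['tool_rot'];print(s['time'],s['joint_positions'].round(3),(s['ee_pos']*1000).round(1),"yaw",np.degrees(np.arctan2(R[1,2],R[0,2])).round(2))
cv2.imwrite(f"pics/{sys.argv[1]}.png",im)
m=((W[...,2]>0.080)&(W[...,2]<0.105)).astype(np.uint8)
k,L,S,C=cv2.connectedComponentsWithStats(m,connectivity=4)
for i in range(1,k):
    if S[i,4]<150: continue
    p=W[L==i]; zt=np.median(p[:,2]); q=p[abs(p[:,2]-zt)<.005]
    r=cv2.minAreaRect((q[:,:2]*1000).astype(np.float32))
    print(S[i],zt.round(4),np.round(r[0],1),np.round(r[1],1),round(r[2],1))
E
python3 wr.py w1
```

```text
3.1 [-0.513  0.344  0.094  1.321  0.    -0.842] [ 477.  -268.9  211.2] yaw 108.85
[ 243  156   31   54 1582] 0.0901 [ 476.8 -268.7] [50.4 27.9] 20.0
[ 427  260   52   47 1763] 0.0901 [516.3 -36.6] [51.4 37.8] 12.3
[281 293  24  44 810] 0.0901 [ 610.8 -182.9] [50.9 20.1] 13.7
[323 329  31  35 559] 0.0896 [ 636.2 -115.3] [42.9 19.8] 1.6
```

View pics/w1.png

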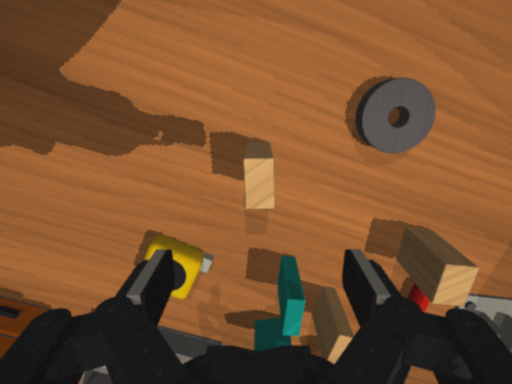

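The wrist view (block at pixel (259,182)) confirms the block 28 x 50 mm, at (477,-268.7), top at 90 mm. I descend and grip.

Call:
play_rows(motion=[{"jaw": 1,"xyz": [0,0,-30],"angular": [0,0,0.01]},{"jaw": 1,"xyz": [0,0,-30],"angular": [0,0,0]},{"jaw": 1,"xyz": [0,0,-30],"angular": [0,0,0]},{"jaw": 1,"xyz": [0,0,-30],"angular": [0,0,0]},{"jaw": 1,"xyz": [0,0,-20],"angular": [0,0,0]},{"jaw": 1,"xyz": [0,0,-16],"angular": [0,0,0]},{"jaw": 1,"xyz": [0,0,0],"angular": [0,0,0]},{"jaw": 1,"xyz": [0,0,0],"angular": [0,0,0]}])

```text
time: 4.15
ee_pos: [0.4778, -0.2693, 0.0562]
tool_rot: [[0.001, -0.943, -0.333], [-0.001, -0.333, 0.943], [-1.0, -0.001, -0.001]]
contact_force: [0.2, -0.5, 0.4]
width: 0.0855
```

Call:
play_rows(motion=[{"jaw": -1,"xyz": [0,0,0],"angular": [0,0,0]},{"jaw": -1,"xyz": [0,0,0],"angular": [0,0,0]},{"jaw": -1,"xyz": [0,0,0],"angular": [0,0,0]},{"jaw": -1,"xyz": [0,0,0],"angular": [0,0,0]},{"jaw": -1,"xyz": [0,0,0],"angular": [0,0,0]},{"jaw": -1,"xyz": [0,0,0],"angular": [0,0,0]},{"jaw": -1,"xyz": [0,0,0],"angular": [0,0,0]},{"jaw": -1,"xyz": [0,0,0],"angular": [0,0,0]}], grip_force=40)

```text
time: 5.15
ee_pos: [0.4772, -0.269, 0.0556]
tool_rot: [[0.0, -0.943, -0.333], [-0.0, -0.333, 0.943], [-1.0, -0.0, -0.0]]
contact_force: [-1.6, 0.8, 6.0]
width: 0.0276
```

Grip width is 27.6 mm, so it's the middle block. I lift and carry it by (133, 401) mm, turning it -0.13 rad.

Call:
play_rows(motion=[{"jaw": -1,"xyz": [0,0,10],"angular": [0,0,0]},{"jaw": -1,"xyz": [0,0,25],"angular": [0,0,0]},{"jaw": -1,"xyz": [0,0,30],"angular": [0,0,0]},{"jaw": -1,"xyz": [0,0,30],"angular": [0,0,0]},{"jaw": -1,"xyz": [0,0,25],"angular": [0,0,0]},{"jaw": -1,"xyz": [5,15,0],"angular": [0,0,0]},{"jaw": -1,"xyz": [8,26,0],"angular": [0,0,-0.02]},{"jaw": -1,"xyz": [10,30,0],"angular": [0,0,-0.02]}])

```text
time: 6.15
ee_pos: [0.4994, -0.1961, 0.1735]
tool_rot: [[-0.003, -0.956, -0.294], [0.001, -0.294, 0.956], [-1.0, 0.002, 0.002]]
contact_force: [-0.3, 0.1, -0.5]
width: 0.0272
```

Call:
play_rows(motion=[{"jaw": -1,"xyz": [14,40,0],"angular": [0,0,-0.02]},{"jaw": -1,"xyz": [14,40,0],"angular": [0,0,-0.02]},{"jaw": -1,"xyz": [14,40,0],"angular": [0,0,-0.02]},{"jaw": -1,"xyz": [14,40,0],"angular": [0,0,-0.02]},{"jaw": -1,"xyz": [14,40,0],"angular": [0,0,-0.013]},{"jaw": -1,"xyz": [14,40,0],"angular": [0,0,0]},{"jaw": -1,"xyz": [12,35,0],"angular": [0,0,0]},{"jaw": -1,"xyz": [9,30,0],"angular": [0,0,0]}])

```text
time: 7.15
ee_pos: [0.604, 0.1097, 0.173]
tool_rot: [[-0.004, -0.978, -0.206], [-0.0, -0.206, 0.978], [-1.0, 0.003, 0.001]]
contact_force: [-0.4, 0.0, -0.4]
width: 0.0276
```

Call:
play_rows(motion=[{"jaw": -1,"xyz": [5,25,0],"angular": [0,0,0]},{"jaw": -1,"xyz": [0,0,0],"angular": [0,0,0]},{"jaw": -1,"xyz": [0,0,-20],"angular": [0,0,0]},{"jaw": -1,"xyz": [0,0,-20],"angular": [0,0,0]},{"jaw": -1,"xyz": [0,0,0],"angular": [0,0,0]},{"jaw": -1,"xyz": [0,0,0],"angular": [0,0,0]},{"jaw": -1,"xyz": [0,0,0],"angular": [0,0,0]},{"jaw": -1,"xyz": [0,0,0],"angular": [0,0,0]}])

```text
time: 8.15
ee_pos: [0.6106, 0.1321, 0.1362]
tool_rot: [[0.002, -0.979, -0.205], [0.0, -0.205, 0.979], [-1.0, -0.002, -0.0]]
contact_force: [-0.3, -0.2, -1.0]
width: 0.0273
```

```bash
python3 wr.py w2
python3 - <<'E'
from h import *
im,d,W,P=cloud("scene"); cv2.imwrite("pics/s2.png",cv2.resize(im[90:270,200:420],None,fx=3,fy=3,interpolation=cv2.INTER_CUBIC)); np.savez("s2.npz",im=im,W=W)
w=np.load("wrist.npz");W=w['W'];im=w['im'].astype(int)
c=(abs(W[...,0]-.61)<.1)&(abs(W[...,1]-.132)<.1)
q=W[c&(W[...,2]>.046)&(W[...,2]<.056)];
if len(q)>20: print("rim",len(q),cv2.minAreaRect((q[:,:2]*1000).astype(np.float32)))
q=W[c&(W[...,2]>.003)&(W[...,2]<.011)]; print("plate",len(q),cv2.minAreaRect((q[:,:2]*1000).astype(np.float32)) if len(q) else '')
a=cv2.imread("pics/s2.png");b=cv2.resize(cv2.imread("pics/w2.png"),None,fx=.8,fy=.8)
h=np.zeros((540+0,660),np.uint8)
E
```

```text
8.15 [ 0.213  0.537  0.196  1.228 -0.     0.007] [610.6 132.1 136.2] yaw 101.8
[   0    0   53   60 2726] 0.0897 [525.1 -28.3] [30.1 27.9] 12.6
[236 179  44  12 444] 0.0945 [585.9 126.8] [ 1.3 27.3] 10.9
[  0 281  27  50 778] 0.0876 [730.1 -44.6] [37.6 15.1] 5.2
rim 1441 ((610.698974609375, 132.85755920410156), (70.59645080566406, 64.44259643554688), 12.121191024780273)
plate 7577 ((610.7493286132812, 132.9313507080078), (120.17103576660156, 110.40850830078125), 11.926111221313477)
```

View pics/w2.png

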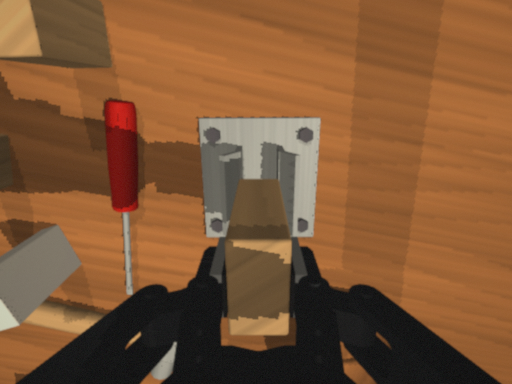

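View pics/s2.png

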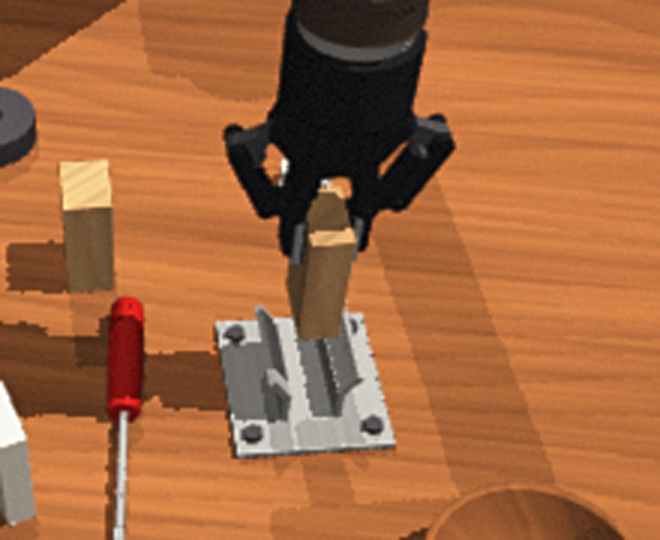

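The wrist view shows the bracket plate centred at (610.7,132.9) at 11.9°. The held block is at about (610.4,132), level and aligned. I nudge y by +0.5 and go down into the mouth.

Call:
play_rows(motion=[{"jaw": -1,"xyz": [0,0.5,-12],"angular": [0,0,0]},{"jaw": -1,"xyz": [0,0,-14],"angular": [0,0,0]},{"jaw": -1,"xyz": [0,0,-10],"angular": [0,0,0]},{"jaw": -1,"xyz": [0,0,-8],"angular": [0,0,0]},{"jaw": -1,"xyz": [0,0,-6],"angular": [0,0,0]},{"jaw": -1,"xyz": [0,0,-6],"angular": [0,0,0]},{"jaw": -1,"xyz": [0,0,-4],"angular": [0,0,0]},{"jaw": -1,"xyz": [0,0,0],"angular": [0,0,0]}])

```text
time: 9.25
ee_pos: [0.6099, 0.1326, 0.0751]
tool_rot: [[-0.0, -0.979, -0.205], [-0.0, -0.205, 0.979], [-1.0, 0.0, 0.0]]
contact_force: [-0.5, 0.1, -0.4]
width: 0.0274
```

The block's underside is at about 20 mm, inside the straight section, with no contact force. Going down the last part.

Call:
play_rows(motion=[{"jaw": -1,"xyz": [0,0,-4],"angular": [0,0,0]},{"jaw": -1,"xyz": [0,0,-3],"angular": [0,0,0]},{"jaw": -1,"xyz": [0,0,-2],"angular": [0,0,0]},{"jaw": -1,"xyz": [0,0,-2],"angular": [0,0,0]},{"jaw": -1,"xyz": [0,0,-1],"angular": [0,0,0]},{"jaw": -1,"xyz": [0,0,-1],"angular": [0,0,0]},{"jaw": -1,"xyz": [0,0,0],"angular": [0,0,0]},{"jaw": -1,"xyz": [0,0,0],"angular": [0,0,0]}])

```text
time: 10.25
ee_pos: [0.6101, 0.1326, 0.0624]
tool_rot: [[0.0, -0.979, -0.205], [0.0, -0.205, 0.979], [-1.0, -0.0, 0.0]]
contact_force: [-0.1, -0.7, -0.8]
width: 0.0276
```

About 1 mm is left. I lower that, open, and retreat straight up.

Call:
play_rows(motion=[{"jaw": -1,"xyz": [0,0,-1],"angular": [0,0,0]},{"jaw": -1,"xyz": [0,0,0],"angular": [0,0,0]},{"jaw": 0.3,"xyz": [0,0,0],"angular": [0,0,0]},{"jaw": 0.3,"xyz": [0,0,0],"angular": [0,0,0]},{"jaw": 0.3,"xyz": [0,0,0],"angular": [0,0,0]},{"jaw": 0.3,"xyz": [0,0,0],"angular": [0,0,0]},{"jaw": 0.3,"xyz": [0,0,0],"angular": [0,0,0]},{"jaw": 0.3,"xyz": [0,0,0],"angular": [0,0,0]}])

```text
time: 11.25
ee_pos: [0.6101, 0.1326, 0.0613]
tool_rot: [[-0.0, -0.979, -0.205], [-0.0, -0.205, 0.979], [-1.0, 0.0, 0.0]]
contact_force: [0.3, 0.5, -0.4]
width: 0.0552
```

Call:
play_rows(motion=[{"jaw": 0.3,"xyz": [0,0,10],"angular": [0,0,0]},{"jaw": 0.3,"xyz": [0,0,20],"angular": [0,0,0]},{"jaw": 0.3,"xyz": [0,0,25],"angular": [0,0,0]},{"jaw": 0.3,"xyz": [0,0,30],"angular": [0,0,0]},{"jaw": 0.3,"xyz": [0,0,30],"angular": [0,0,0]},{"jaw": 0.3,"xyz": [0,0,20],"angular": [0,0,0]},{"jaw": 0.3,"xyz": [0,0,0],"angular": [0,0,0]},{"jaw": 0.3,"xyz": [0,0,0],"angular": [0,0,0]}])

```text
time: 12.25
ee_pos: [0.6097, 0.1325, 0.1957]
tool_rot: [[-0.001, -0.979, -0.205], [-0.0, -0.205, 0.979], [-1.0, 0.001, -0.0]]
contact_force: [-0.0, 0.5, -1.0]
width: 0.0553
```

```bash
python3 wr.py w3
python3 - <<'E'
from h import *
im,d,W,P=cloud("scene"); cv2.imwrite("pics/s3.png",cv2.resize(im[90:270,110:330],None,fx=3,fy=3,interpolation=cv2.INTER_CUBIC))
w=np.load("wrist.npz");W=w['W']
c=(abs(W[...,0]-.61)<.1)&(abs(W[...,1]-.132)<.1)
for lo,hi in ((.003,.011),(.088,.104)):
    q=W[c&(W[...,2]>lo)&(W[...,2]<hi)]; print(lo,len(q),np.median(q[:,2]),cv2.minAreaRect((q[:,:2]*1000).astype(np.float32)))
print("normal",np.linalg.svd(q-q.mean(0),full_matrices=False)[2][2], status.get_state()['contact_force'])
E
```

```text
12.25 [ 0.214  0.507  0.303  1.368 -0.     0.008] [609.7 132.5 195.7] yaw 101.81
[  34    0   67   69 3655] 0.0899 [518.8 -35.1] [45.7 37.4] 13.3
[ 242  160   33   59 1859] 0.0961 [609.8 132.3] [50.3 27.7] 10.9
[  20  235   50   52 1349] 0.0896 [725.8 -56.6] [49.7 21.6] 29.6
0.003 5112 0.006268404230192315 ((589.2477416992188, 128.23941040039062), (163.7428436279297, 110.1734848022461), 11.928315162658691)
0.088 1794 0.09610727519021445 ((609.8164672851562, 132.2573699951172), (50.3231086730957, 27.725126266479492), 10.934703826904297)
normal [-0.01660093 -0.00183261  0.99986052] [ 0.07425428 -0.14089041  0.05062438]
```

View pics/s3.png

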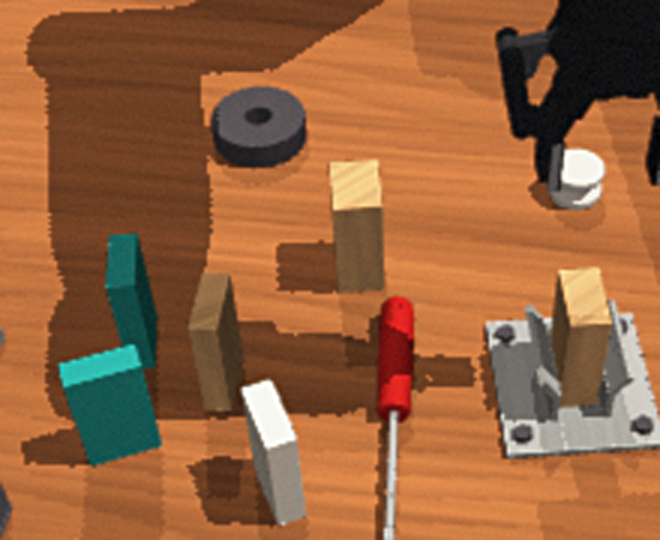

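The block's top is at 96.1 mm, so it's fully seated, and it's upright, centred and released. The other blocks still stand. Handing in.

```bash
python3 -c "
from workcell import job; print(job.finish_job())"
```

```text
the job is handed in; nothing more can be done
None
```

I gripped the 28 mm beech block (grip width 27.6 mm), carried it to the bracket, slid it down between the cheeks and let go. The job was handed in with the robot's clock at about 12.3 s, well inside the 35 s limit.

**Last checks, from the wrist camera:**
- **Seating:** the block's top is at 96.1 mm, where 96 mm means fully seated.
- **Centring:** the block sits at (609.8, 132.3) mm. The bracket centre, measured before insertion, is (610.7, 132.9) mm, so it is about 1 mm off centre.
- **Alignment:** it is turned about 1° from the bracket and leans about 1° from vertical.
- **Forces:** no contact force above about 1 N showed after any insertion move, and the arm is well clear of everything.

The scene picture shows the other two blocks and the look-alikes still standing where they were.

**Disagreements:** the top and scene cameras differed by about 3 mm in absolute y, but agreed on the shift from block to bracket. The wrist camera settled it. In the last check, the plate outline was not usable because it included other points, so I used the earlier bracket measurement.

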